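# Open the tall hasped board case on the repair bench

## Task

Of the two grey cases on the bench, open the taller one, whose hasp carries no padlock. First flip its hasp up off the staple until it sticks straight out from the lid edge or higher, with the lid still shut; then raise the lid by at least 65 degrees and let go, leaving it standing open by itself.

Things in the scene. Friction and masses are not known exactly. Their poses are not given: they have to be found in the camera images.
- hasp_knob (a point): Centre of the hasp's knob: a ball 20 mm across on a stem 8 thick, from the foot of a strap 46 mm long, 32 wide, at the right of the tall case's front; 40 mm off the front, 73 above the bench when shut. Turns with the hasp; at angle 0 x is into the case, y left along the hinge pin, z up. The pin is 34 mm along its +x and 42 along +z. Pinched along y from above, it pivots in the fingers.
- hasp (a joint): Hasp angle relative to the lid, rad: 0 hanging on the case front with its slot over the staple (juts 15 mm), 1.57 straight out from the lid edge, knob stem pointing up; stop at 2.6. About 1 N at the knob; stays where left. Below about 0.2 the staple still holds it and so the lid.
- lid_handle (a point): Middle of the lid's round bar handle: 10 mm thick, 90 long (y), axis 40 mm over the lid and 160 over the bench when shut, 40 mm behind the front edge, 110 mm left of the hasp. Turns with the lid; when shut x is away from the robot, y left along the bar, z up. The lid's hinge line (along y) is always 150 mm along its +x and 50 along its -z. Gripped across the bar, it pivots in the fingers.
- lid (a joint): Opening angle of the tall case's lid, rad: 0 shut, grows as its front edge rises, stop at 1.75. About 6 N at the handle; the stiff hinge holds it where left. The case is grey with aluminium edges, 190 mm deep, 240 wide, 120 high with lid, front towards the robot, yaw within 0.2 rad. The other case is 70 mm high and padlocked.

How it is judged:
On the way, in this order (a step that is already met when the one before it is completed fails the run):
1. the hasp is swung clear, at least 80 degrees up from the case front, with the lid still shut (under 8 degrees) (value of joint hasp above 1.4 rad and value of joint lid below 0.14 rad), for 0.2 s.
2. the lid is raised at least 60 degrees (value of joint lid above 1.047 rad), for 0.2 s.
At the end, for the whole second after the job is handed in: The lid stands open by itself by at least 57 degrees, at rest, with the hasp still swung at least 57 degrees up from its shut place (value of joint each of lid, hasp above 1 rad and velocity of joint lid between -0.05 and 0.05 rad/s); the robot touches nothing.
It also fails if it takes over 51 s, if anything falls off the work surface, if the arm or the gripper's body presses on something with over 40 N, if the wrist force passes 120 N, or if a joint passes its speed limit or range.

## Robot

A 6-joint arm with a two-finger parallel gripper is mounted at the origin on the work surface. World frame = base frame: x ahead of the robot, y to its left, z up, the work surface at z = 0. Lengths are in m, angles in rad, forces in N, time in s.
With the tool pointing down it reaches from about 0.35 to 1 m from the base axis. Payload 7.1 kg.
Tool frame: the origin (TCP) lies midway between the tips of the shut fingers; the grasp point (between the pads) lies 19 mm behind it; x points along the fingers, y is the direction in which the jaws open and shut, and the axes are right-handed (so a half turn about x gives the same grasp; the last joint's range is limited). The gripper opens to 85 mm and grips with 20 to 120 N. Pads are 22 mm wide; open, the fingers measure 114 mm over their backs; the gripper's body (76 mm by 85 mm) begins 54 mm behind the grasp point. The pads swing forward as they close: fully open they stand 13 mm farther back than shut.
Start: joints at [-1.345, 0.423, 1.63, -0, 1.089, -0.019], TCP at [0.151, -0.606, 0.231] pointing down, gripper open.
Joint ranges: [-3, 3], [-0.9, 2.11], [0.09, 2.58], [-1.31, 4.45], [0.11, 2.69], [-2.54, 2.54]. Speed limits (rad/s): [2.39, 2.39, 3.01, 3.14, 3.14, 3.14].

## Interface

Orientations are given as a 3x3 rotation matrix whose columns are the frame's x, y, z axes.
In Python, from workcell import sensors, vision, order, nets gives the robot as it stands.
- The arm moves only by the shell command python3 -m jog 'ROWS' [FORCE]. ROWS is text: rows parted by semicolons, each of 7 numbers parted by spaces: the shift along the world's x, y, z in units of 25 cm (1.0 is 25 cm), then the turn, a rotation vector about the world's x, y, z in units of 45 degrees (1.0 is 45 degrees), then the opening, from 0 (shut) to 1 (fully open). A call has 1 to 12 rows; each row is the pose to reach, as a shift and turn from the pose measured when the call began; what a row does not reach only later rows make up. A row lasts 1/8 s, in which the tool goes at most 62.5 mm and 10.7 degrees, less where a joint would pass 70% of its speed; a pose out of reach is approached as far as the arm can. A call with a number of a shift or a turn outside -1 to 1 is refused whole. A call with a gripper value outside its range is refused whole. The fingers move at their own pace and stop on an object; FORCE is the grip in N (left out, the last holds). Time passes only in rows, so rows that repeat a pose let the fingers close. It gives the time, the measured TCP pose, the force and the opening at its end, in the units of the state.
- sensors.observe(): the state, without advancing time (a new reading comes with each control period).
- vision.read_camera(name): name is "scene" or "top" or "wrist"; returns the picture (400x640x3 uint8, red, green, blue); there is no depth.
- vision.camera_info(name): a dict with "intrinsics" (3x3 intrinsics, pixels), "R" (3x3) and "t" (3): a world point X has camera coordinates R X + t; the wrist camera has in their place "hand_eye" (4x4, takes a point from camera to tool coordinates, whose origin is the TCP and whose axes are the tool frame's). Camera axes: x right, y down, z forward; pixel columns grow to the right and rows downward; lengths in m; the calibration is good to about 2 mm. A picture is of the moment at which its call begins: read the wrist's pose just before it. camera_info takes no time and is no camera call.
- order.job_done(): hands the job in, once; it reports no verdict.
Trained networks look in the newest picture that a camera, given by its name, has taken for a name from the list of things; names that differ only in an ending like _2 or _b are one class to them, and where a whole thing is asked for, a point or a joint stands for the part that bears it (a point fixed in the world has none). Each returns a list of dicts, best first, with "p" (0 to 1); they miss things now and then, are a little off and sometimes report something else, mostly with a low value. They report only what shows in the picture. A call takes as long as a camera call.
- nets.search_frame(target, camera): "at" ([row, column] in pixels, amid what is visible of it).
- nets.mark_of(target, camera): "at" ([row, column] in pixels: a listed point, or the origin of a listed thing).
The state is a dict: "clock": time; "joint_pos": joint angles; "qd": joint speeds; "tau": joint torques, N m; "tcp_pos": TCP position; "eef_rot": TCP orientation; "wrist_force": force on the tool from outside, world axes, zero at the start; "torque": the same for the moment, N m; "grip_width": finger opening in m.
Only numpy, scipy, OpenCV 4.12 (cv2) and the standard library are available. Lean on these libraries where they do the work, as an engineer would, in place of code of your own. Each camera call takes 0.05 s, during which the arm holds its last target.

## Working session

There is one attempt and no reset: what is moved stays moved. The work goes in short steps, Python scripts to look and compute and a shell command to move; the robot and the scene stay as the last step left them, time stands still between calls to the robot, and variables do not carry over. Pictures are saved under pics/ and viewed, and the job is handed in when it is done.

```bash
ls; mkdir -p pics
python3 - <<'E'
from workcell import sensors, vision, order, nets
import cv2,numpy as np
np.set_printoptions(precision=4,suppress=True)
s=sensors.observe();print(s)
for c in ["scene","top"]:
    im=vision.read_camera(c);cv2.imwrite(f"pics/{c}0.png",im[:,:,::-1])
    i=vision.camera_info(c);print(c,i)
    for t in ["hasp_knob","lid_handle"]:
        print(t,nets.mark_of(t,c)[:3])
print(vision.camera_info("wrist"))
E
```

```text
pics
{'clock': 0.0, 'joint_pos': array([-1.345 ,  0.4238,  1.6307,  0.    ,  1.0886, -0.019 ]), 'qd': array([-0.0004,  0.0007,  0.0008,  0.0016, -0.0009, -0.0006]), 'tau': array([  0.0005, -55.7385, -28.175 ,  -0.    ,   0.0074,  -0.    ]), 'tcp_pos': array([ 0.1514, -0.6058,  0.2306]), 'eef_rot': array([[-0.0003,  0.2424, -0.9702],
       [ 0.0015, -0.9702, -0.2424],
       [-1.    , -0.0015, -0.    ]]), 'wrist_force': array([ 0.5818, -0.0531,  0.3595]), 'torque': array([-0.0074, -0.0445,  0.0098]), 'grip_width': 0.08529649846915283}
scene {'intrinsics': array([[459.5745,   0.    , 315.4737],
       [  0.    , 459.5745, 200.3216],
       [  0.    ,   0.    ,   1.    ]]), 'R': array([[ 0.4034,  0.9149,  0.0159],
       [ 0.7485, -0.32  , -0.5808],
       [-0.5263,  0.2462, -0.8139]]), 't': array([-0.1778, -0.3299,  1.4444])}
hasp_knob [{'at': [204.9, 237.2], 'p': 0.6}]
lid_handle [{'at': [201.7, 282.2], 'p': 0.81}]
top {'intrinsics': array([[464.0568,   0.    , 314.6316],
       [  0.    , 464.0568, 200.921 ],
       [  0.    ,   0.    ,   1.    ]]), 'R': array([[-0.0018, -1.    ,  0.0042],
       [-0.9975,  0.0015, -0.0705],
       [ 0.0705, -0.0043, -0.9975]]), 't': array([-0.0307,  0.5502,  1.1825])}
hasp_knob []
lid_handle [{'at': [209.1, 348.6], 'p': 0.89}]
{'intrinsics': array([[318.4262,   0.    , 314.4484],
       [  0.    , 318.4262, 191.7831],
       [  0.    ,   0.    ,   1.    ]]), 'hand_eye': array([[-0.0002, -0.2935,  0.956 , -0.1431],
       [ 1.    , -0.0004,  0.0001, -0.0001],
       [ 0.0003,  0.956 ,  0.2935, -0.0759],
       [ 0.    ,  0.    ,  0.    ,  1.    ]])}
```

View pics/scene0.png

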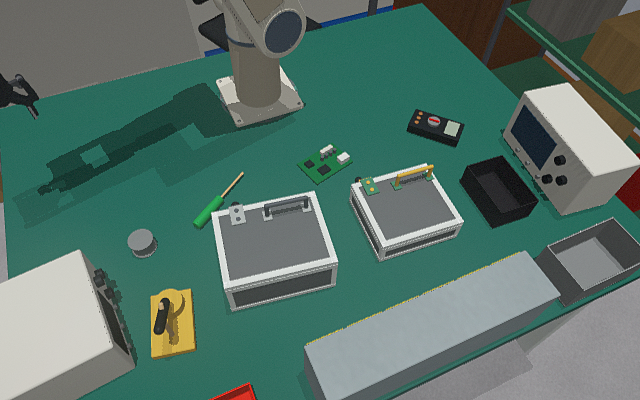

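View pics/top0.png

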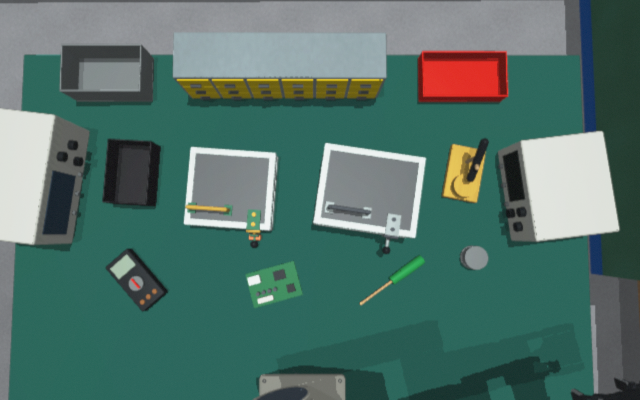

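Scene: the tall case is at about (row 250, col 275), hinge side towards the scene camera. Top: it is at rows 145–237, cols 315–425, handle at (209,348), knob at about (249,387). The low padlocked case is to its left.

```bash
cat > h.py <<'E'
import numpy as np,cv2
from workcell import sensors, vision, order, nets
np.set_printoptions(precision=4,suppress=True)
def ray(c,at):
    i=vision.camera_info(c);K=i["intrinsics"]
    d=np.linalg.solve(K,[at[1],at[0],1.])
    if "R" in i: R=np.array(i["R"]);return -R.T@i["t"],R.T@d
    s=sensors.observe();H=np.array(i["hand_eye"]);E=s["eef_rot"]
    return E@H[:3,3]+s["tcp_pos"],E@(H[:3,:3]@d)
def atz(c,at,z):
    o,d=ray(c,at);return o+d*(z-o[2])/d[2]
def tri(*ca):
    A=0;b=0
    for c,at in ca:
        o,d=ray(c,at);d=d/np.linalg.norm(d);P=np.eye(3)-np.outer(d,d);A=A+P;b=b+P@o
    return np.linalg.solve(A,b)
def proj(c,X):
    i=vision.camera_info(c);K=i["intrinsics"]
    if "R" in i: p=K@(i["R"]@np.array(X)+i["t"])
    else:
        s=sensors.observe();H=np.array(i["hand_eye"]);E=s["eef_rot"]
        x=E.T@(np.array(X)-s["tcp_pos"]);p=K@(H[:3,:3].T@(x-H[:3,3]))
    return p[1::-1]/p[2]
E
python3 - <<'E'
from h import *
print("handle",tri(("top",[209.1,348.6]),("scene",[201.7,282.2])),atz("top",[209.1,348.6],.16),atz("scene",[201.7,282.2],.16))
print("knob",atz("top",[249.5,387],.073),atz("scene",[204.9,237.2],.073))
im=cv2.imread("pics/top0.png")
cv2.imwrite("pics/crop.png",cv2.resize(im[135:270,300:440],None,fx=4,fy=4,interpolation=cv2.INTER_CUBIC))
im=cv2.imread("pics/scene0.png")
cv2.imwrite("pics/crops.png",cv2.resize(im[180:320,200:350],None,fx=4,fy=4,interpolation=cv2.INTER_CUBIC))
E
```

```text
handle [ 0.5198 -0.1129  0.1586] [ 0.5214 -0.1085  0.16  ] [ 0.5189 -0.1174  0.16  ]
knob [ 0.4264 -0.209   0.073 ] [ 0.426  -0.2017  0.073 ]
```

View pics/crop.png

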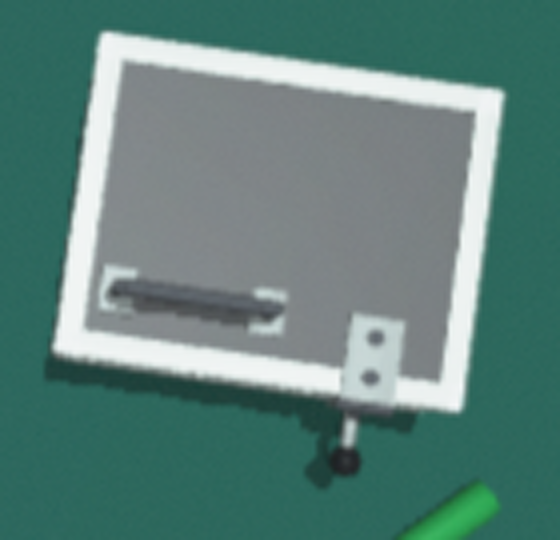

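View pics/crops.png

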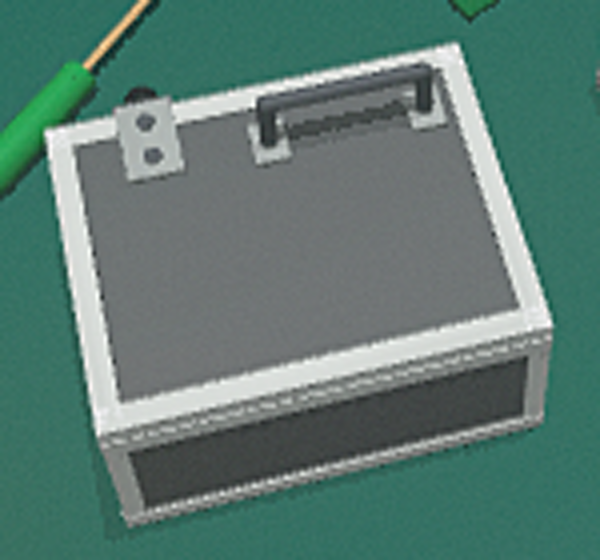

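The crops show the lid corners clearly. Bar in crop from (118,288) to (272,312), and knob at (345,460), which is full-image (250,386).

Run:
```python
from h import *
cs=[(352,55),(411,462),(32,102),(90,503)]
P=[atz("top",[135+r/4,300+c/4],.12) for r,c in cs]
S=[atz("scene",[180+r/4,200+c/4],.12) for r,c in [(45,458),(130,47),(325,550),(438,98)]]
for p in (P,S):
    fl,fr,bl,br=p
    print(np.array(p)); yl=[np.arctan2(-d[0],d[1]) for d in (fl-fr,bl-br)]; yx=[np.arctan2(d[1],d[0]) for d in (bl-fl,br-fr)]
    print("yaw",yl,yx, np.linalg.norm(fl-fr),np.linalg.norm(bl-fl)); yaw=np.mean(yl+yx)
    X=np.array([np.cos(yaw),np.sin(yaw),0]);Y=np.array([-X[1],X[0],0])
    c=np.mean(p,axis=0); print("centre",c,"front mid",c-.095*X)
    h=tri(("top",[209.5,348.7]),("scene",[201.7,282.2]));h[2]=.16
    print("handle from centre frame",(h-c)@X,(h-c)@Y, "knob pred",h-X*.08-Y*.11)
print(atz("top",[250,386.2],.073))
```

```text
[[ 0.4907 -0.029   0.12  ]
 [ 0.4555 -0.2692  0.12  ]
 [ 0.6821 -0.0574  0.12  ]
 [ 0.6468 -0.2971  0.12  ]]
yaw [np.float64(-0.14553562717406937), np.float64(-0.14626820069135896)] [np.float64(-0.1476188536057527), np.float64(-0.14440214296591178)] 0.24284463489333835 0.1934488644274304
centre [ 0.5688 -0.1632  0.12  ] front mid [ 0.4748 -0.1494  0.12  ]
handle from centre frame -0.056540897275527406 0.04247231889130209 knob pred [ 0.4239 -0.2101  0.16  ]
[[ 0.4935 -0.0279  0.12  ]
 [ 0.457  -0.266   0.12  ]
 [ 0.6818 -0.0574  0.12  ]
 [ 0.6492 -0.2957  0.12  ]]
yaw [np.float64(-0.15198915720069509), np.float64(-0.13621779105046977)] [np.float64(-0.15554505112049477), np.float64(-0.1533787545393811)] 0.24092408071347846 0.1906317712323105
centre [ 0.5704 -0.1618  0.12  ] front mid [ 0.4765 -0.1476  0.12  ]
handle from centre frame -0.058084931351269686 0.04065965889615074 knob pred [ 0.4235 -0.2098  0.16  ]
[ 0.4252 -0.207   0.073 ]
```

```bash
cat >> h.py <<'E'
from scipy.spatial.transform import Rotation as Rn
yaw=-.147
X=np.array([np.cos(yaw),np.sin(yaw),0]);Y=np.array([-X[1],X[0],0]);Z=np.array([0,0,1.])
def tool(xd,yd):
    xd=xd/np.linalg.norm(xd);return np.stack([xd,yd,np.cross(xd,yd)],1)
def delta(p,R):
    s=sensors.observe();E=s["eef_rot"]
    print("tcp",s["tcp_pos"],"shift u",(p-s["tcp_pos"])/.25,"turn u",Rn.from_matrix(R@E.T).as_rotvec()/(np.pi/4))
a=np.radians(15)
dk=np.sin(a)*X-np.cos(a)*Z
Rk=tool(dk,-Y)
E
python3 - <<'E'
from h import *
k=np.array([.426,-.210,.073])
delta(k-.09*dk,Rk)
E
```

```text
tcp [ 0.1515 -0.6062  0.231 ] shift u [ 1.006   1.5983 -0.2844] turn u [ 0.0157 -0.3351 -0.4961]
```

```bash
python3 -m jog '0.15 0.25 0 0 0 -0.1 0.7; 0.3 0.5 0 0 -0.05 -0.2 0.7; 0.45 0.75 0 0 -0.1 -0.3 0.7; 0.6 1 0 0 -0.2 -0.4 0.7; 0.6 1 0 0.015 -0.335 -0.5 0.7;0.6 1 0 0.015 -0.335 -0.5 0.7' 40
python3 - <<'E'
from h import *
k=np.array([.426,-.210,.073])
delta(k-.09*dk,Rk)
E
```

```text
clock: 1.05
tcp_pos: [0.301, -0.3533, 0.2307]
eef_rot: [[0.256, -0.148, -0.955], [-0.037, -0.989, 0.143], [-0.966, -0.001, -0.258]]
wrist_force: [-0.3, -0.5, 0.6]
grip_width: 0.0598
tcp [ 0.301  -0.3533  0.2307] shift u [ 0.4078  0.5868 -0.2829] turn u [-0.0019 -0.0006  0.0018]
```

```bash
python3 -m jog '0.15 0.2 0 0 0 0 0.7; 0.3 0.42 -0.1 0 0 0 0.7; 0.41 0.587 -0.2 0 0 0 0.7; 0.408 0.587 -0.283 0 0 0 0.7; 0.408 0.587 -0.283 0 0 0 0.7'
python3 - <<'E'
from h import *
k=np.array([.426,-.210,.073])
delta(k-.09*dk,Rk)
im=vision.read_camera("wrist");cv2.imwrite("pics/w1.png",im[:,:,::-1])
m=nets.mark_of("hasp_knob","wrist");print(m,proj("wrist",k))
for q in m[:2]: print(atz("wrist",q["at"],.073))
im=vision.read_camera("top");m2=nets.mark_of("hasp_knob","top");print(m2)
E
```

```text
clock: 1.68
tcp_pos: [0.403, -0.2062, 0.1588]
eef_rot: [[0.253, -0.146, -0.957], [-0.035, -0.989, 0.141], [-0.967, -0.002, -0.255]]
wrist_force: [1.1, 0.4, -0.0]
grip_width: 0.0598
tcp [ 0.403  -0.2062  0.1588] shift u [-0.0003 -0.0017  0.0045] turn u [-0.0032 -0.0043 -0.0012]
[{'at': [194.5, 311.9], 'p': 0.86}] [198.0499 313.7258]
[ 0.4289 -0.209   0.073 ]
[{'at': [248.6, 384.0], 'p': 0.43}]
```

View pics/w1.png

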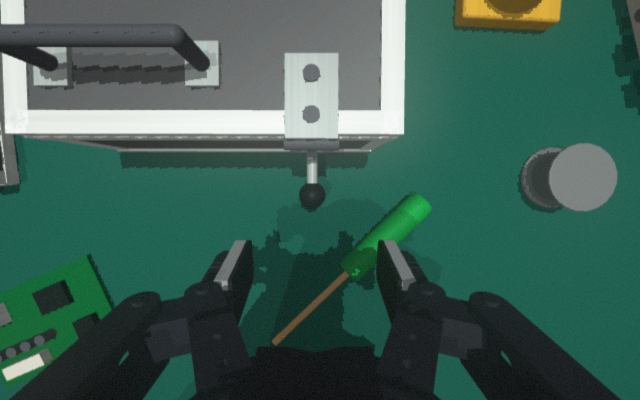

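The wrist picture shows the knob at (194,312), centred between the fingers and 3 mm from my estimate. The screwdriver lies below the fingers. I'm descending onto the knob.

Run:
```python
from h import *
k=np.array([.4275,-.2093,.073])
delta(k+.023*dk,Rk)
```

```text
tcp [ 0.4035 -0.208   0.1609] shift u [ 0.1197 -0.0085 -0.4405] turn u [-0.0003  0.0012  0.0038]
```

```bash
python3 -m jog '0.05 -0.004 -0.2 0 0 0 0.7; 0.09 -0.008 -0.33 0 0 0 0.7; 0.12 -0.008 -0.44 0 0 0 0.7; 0.12 -0.008 -0.44 0 0 0 0.7'
python3 - <<'E'
from h import *
im=vision.read_camera("wrist");cv2.imwrite("pics/w2.png",im[:,:,::-1])
im=vision.read_camera("top");cv2.imwrite("pics/t2.png",cv2.resize(im[150:290,300:480,::-1],None,fx=4,fy=4))
E
```

```text
clock: 2.38
tcp_pos: [0.4331, -0.2107, 0.0501]
eef_rot: [[0.255, -0.151, -0.955], [-0.038, -0.989, 0.146], [-0.966, -0.001, -0.258]]
wrist_force: [0.1, 0.2, 0.1]
grip_width: 0.0597
```

View pics/w2.png

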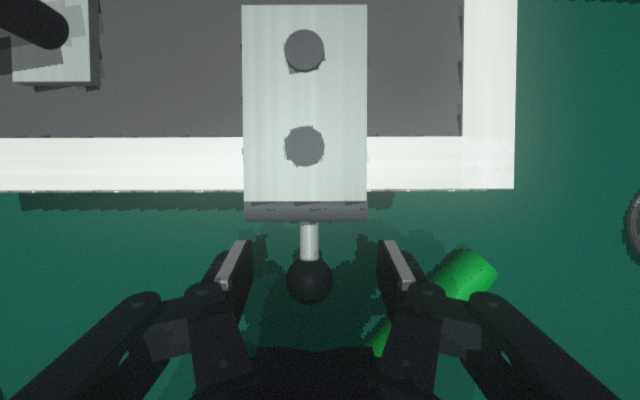

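The knob at (282,309) sits between the pads at (265,235) and (265,397), so I'm closing gently.

```bash
python3 -m jog '0 0 0 0 0 0 0.1; 0 0 0 0 0 0 0; 0 0 0 0 0 0 0; 0 0 0 0 0 0 0;0 0 0 0 0 0 0' 40
python3 - <<'E'
from h import *
s=sensors.observe();print(s["tcp_pos"])
k0=s["tcp_pos"]
for t in [0,.15,.3,.45,.6,.75,.9,1.05,1.2,1.35,1.5,1.65,1.8,1.95]:
    u=.034*np.cos(t)+.042*np.sin(t); z=.034*np.sin(t)-.042*np.cos(t)
    print(t,(-(u-.034)*X+Z*(z+.042))/.25)
im=vision.read_camera("wrist");cv2.imwrite("pics/w3.png",im[:,:,::-1])
E
```

```text
clock: 3.1
tcp_pos: [0.4343, -0.2094, 0.0528]
eef_rot: [[0.258, -0.15, -0.954], [-0.037, -0.989, 0.145], [-0.965, -0.002, -0.261]]
wrist_force: [6.0, 13.5, 7.1]
grip_width: 0.0178
[ 0.4343 -0.2094  0.0528]
0 [0. 0. 0.]
0.15 [-0.0233  0.0035  0.0222]
0.3 [-0.0431  0.0064  0.0477]
0.45 [-0.0589  0.0087  0.0759]
0.6 [-0.0703  0.0104  0.1061]
0.75 [-0.0772  0.0114  0.1378]
0.9 [-0.0793  0.0117  0.1701]
1.05 [-0.0766  0.0113  0.2024]
1.2 [-0.0691  0.0102  0.2339]
1.35 [-0.0571  0.0085  0.2639]
1.5 [-0.0408  0.006   0.2918]
1.65 [-0.0205  0.003   0.3169]
1.8 [ 0.0033 -0.0005  0.3386]
1.95 [ 0.03   -0.0044  0.3565]
```

View pics/w3.png

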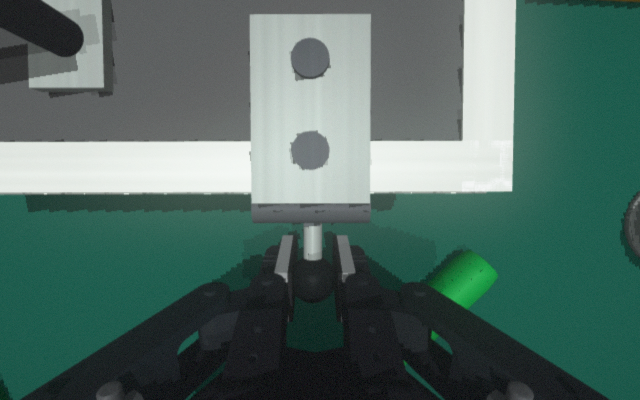

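The fingers closed on the ball (17.8 mm wide), just under the 20 mm ball. I'll swing the hasp along its arc in two stages and check the forces in between.

```bash
python3 -m jog '-0.012 0.004 0.011 0 0 0 0; -0.023 0.008 0.022 0 0 0 0; -0.033 0.01 0.035 0 0 0 0; -0.043 0.012 0.048 0 0 0 0; -0.059 0.014 0.076 0 0 0 0; -0.070 0.015 0.106 0 0 0 0; -0.077 0.016 0.138 0 0 0 0;-0.077 0.016 0.138 0 0 0 0'
python3 - <<'E'
from h import *
im=vision.read_camera("wrist");cv2.imwrite("pics/w4.png",im[:,:,::-1])
E
```

```text
clock: 4.15
tcp_pos: [0.4146, -0.2054, 0.0878]
eef_rot: [[0.258, -0.15, -0.954], [-0.037, -0.989, 0.145], [-0.965, -0.002, -0.261]]
wrist_force: [-1.9, -3.3, -1.3]
grip_width: 0.0173
```

View pics/w4.png

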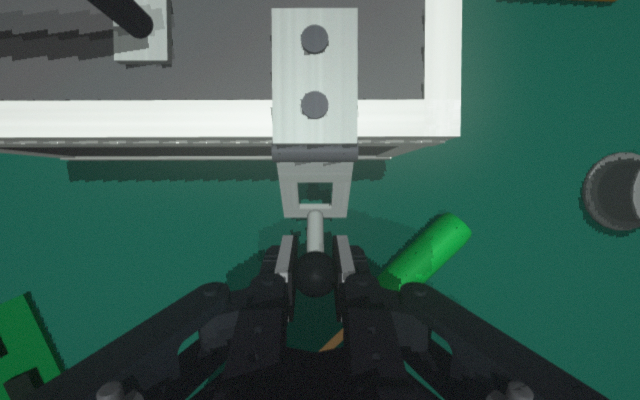

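The hasp is turning: its slot is off the staple at (195,315), and the ball is still held at (275,315). Forces are small, so I continue along the arc to about 1.95 rad.

```bash
python3 -m jog '-0.002 0 0.032 0 0 0 0; 0.001 0 0.065 0 0 0 0; 0.008 -0.001 0.096 0 0 0 0; 0.02 -0.003 0.126 0 0 0 0; 0.036 -0.005 0.154 0 0 0 0; 0.057 -0.008 0.179 0 0 0 0; 0.08 -0.012 0.201 0 0 0 0; 0.107 -0.016 0.219 0 0 0 0; 0.107 -0.016 0.219 0 0 0 0;0.107 -0.016 0.219 0 0 0 0'
python3 - <<'E'
from h import *
im=vision.read_camera("wrist");cv2.imwrite("pics/w5.png",im[:,:,::-1])
E
```

```text
clock: 5.45
tcp_pos: [0.4415, -0.2091, 0.1424]
eef_rot: [[0.258, -0.149, -0.954], [-0.037, -0.989, 0.145], [-0.965, -0.002, -0.261]]
wrist_force: [0.8, 0.3, -1.4]
grip_width: -0.0001
```

View pics/w5.png

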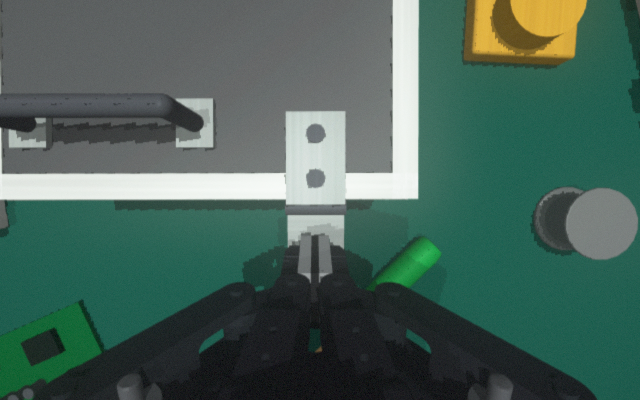

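The gripper is shut and empty, so the ball slipped out (possibly with the hasp part-way up). I'll back off and look.

```bash
python3 -m jog '-0.06 0.009 0.2 0 0 0 0; -0.1 0.015 0.3 0 0 0 0.7; -0.1 0.015 0.3 0 0 0 0.7;-0.1 0.015 0.3 0 0 0 0.7'
python3 - <<'E'
from h import *
im=vision.read_camera("wrist");cv2.imwrite("pics/w6.png",im[:,:,::-1])
m=nets.mark_of("hasp_knob","wrist");print(m)
im=vision.read_camera("top");print(nets.mark_of("hasp_knob","top"))
cv2.imwrite("pics/t6.png",cv2.resize(im[150:290,300:450,::-1],None,fx=4,fy=4))
im=vision.read_camera("scene");print(nets.mark_of("hasp_knob","scene"))
cv2.imwrite("pics/s6.png",cv2.resize(im[120:320,200:350,::-1],None,fx=3,fy=3))
E
```

```text
clock: 6.0
tcp_pos: [0.4159, -0.205, 0.2165]
eef_rot: [[0.257, -0.15, -0.955], [-0.036, -0.989, 0.145], [-0.966, -0.003, -0.26]]
wrist_force: [0.1, 0.1, -1.1]
grip_width: 0.0544
[{'at': [232.2, 314.0], 'p': 0.66}, {'at': [92.2, 144.9], 'p': 0.2}]
[{'at': [256.7, 390.1], 'p': 0.56}]
[{'at': [183.3, 234.2], 'p': 0.69}]
```

View pics/w6.png

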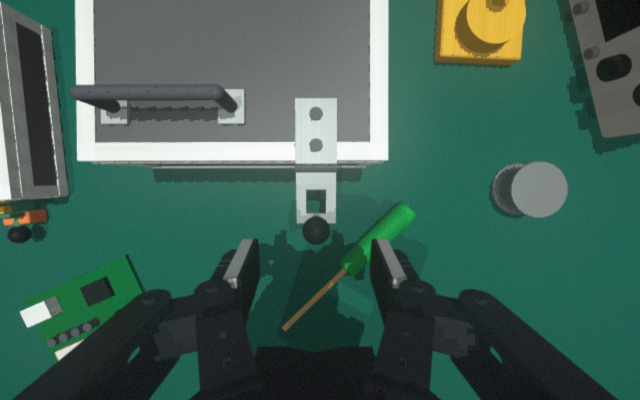

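View pics/s6.png

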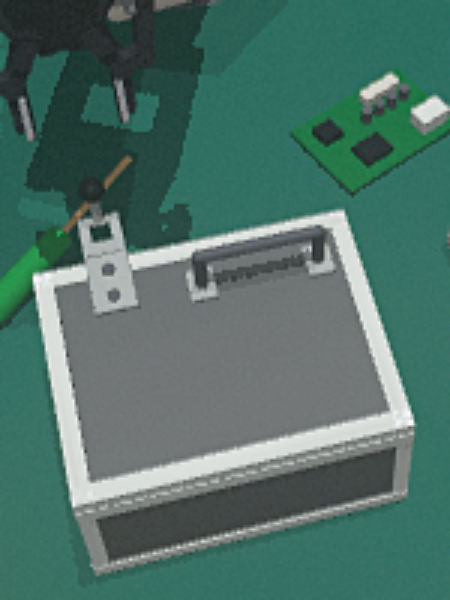

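The hasp stands roughly outward with the knob up: wrist (230,316), scene (183,231). Now I'll work out its angle.

Run:
```python
from h import *
o=dict(wrist=[230,316],scene=[183.2,230.7],top=[256.7,388])
K=tri(("scene",o["scene"]),("wrist",o["wrist"]));print(K, tri(*o.items()))
pin=np.array([.4275,-.2093,.073])+.034*X+.042*Z
for t in np.arange(.7,2,.1):
    u=.034*np.cos(t)+.042*np.sin(t); z=.034*np.sin(t)-.042*np.cos(t)
    p=pin-u*X+z*Z
    print(round(t,2),p,[np.round(proj(c,p)-o[c],1) for c in o])
```

```text
[ 0.4174 -0.2051  0.1501] [ 0.4136 -0.2032  0.1427]
0.7 [ 0.4086 -0.2065  0.1048] [array([1.6, 2.3]), array([9.2, 0.6]), array([0.7, 0.2])]
0.8 [ 0.4079 -0.2064  0.1101] [array([3.5, 2.3]), array([7.6, 0.3]), array([1.2, 0.5])]
0.9 [ 0.4077 -0.2064  0.1155] [array([4.9, 2.4]), array([ 6.2, -0.1]), array([1.4, 0.9])]
1.0 [ 0.408  -0.2064  0.1209] [array([5.6, 2.5]), array([ 4.9, -0.3]), array([1.4, 1.2])]
1.1 [ 0.4089 -0.2065  0.1263] [array([5.7, 2.5]), array([ 3.8, -0.6]), array([1.1, 1.7])]
1.2 [ 0.4102 -0.2067  0.1315] [array([5.1, 2.6]), array([ 2.9, -0.8]), array([0.6, 2.1])]
1.3 [ 0.4121 -0.207   0.1365] [array([3.7, 2.6]), array([ 2.2, -1. ]), array([-0.1,  2.6])]
1.4 [ 0.4145 -0.2074  0.1414] [array([1.6, 2.7]), array([ 1.7, -1.1]), array([-1. ,  3.1])]
1.5 [ 0.4173 -0.2078  0.1459] [array([-1.4,  2.8]), array([ 1.5, -1.1]), array([-2.1,  3.6])]
1.6 [ 0.4206 -0.2083  0.1502] [array([-5.1,  2.8]), array([ 1.5, -1.2]), array([-3.5,  4.1])]
1.7 [ 0.4243 -0.2088  0.1541] [array([-9.7,  2.8]), array([ 1.7, -1.1]), array([-5. ,  4.6])]
1.8 [ 0.4283 -0.2094  0.1577] [array([-15. ,   2.9]), array([ 2.1, -1.1]), array([-6.8,  5.1])]
1.9 [ 0.4327 -0.2101  0.1608] [array([-21. ,   2.9]), array([ 2.8, -0.9]), array([-8.7,  5.6])]
```

View pics/t6.png

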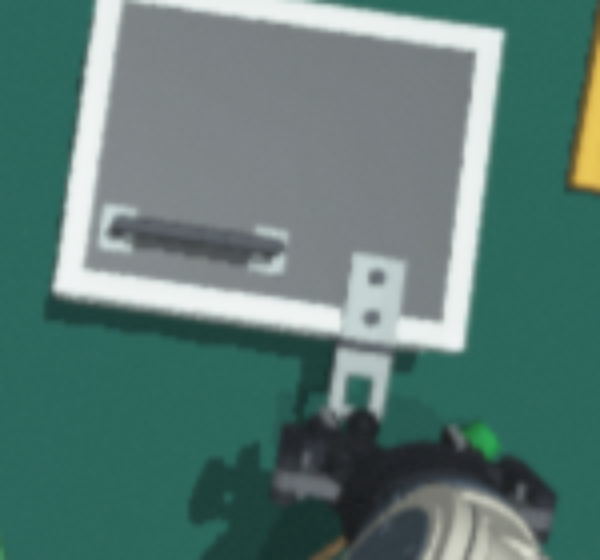

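The pixels fit about 1.45 rad, barely past the limit. To gain margin, I'll push the knob back with the shut fingers from the robot's side.

```bash
python3 -m jog '-0.1 0.01 0 0 0 0 0; -0.18 0.016 0 0 0 0 0; -0.18 0.016 -0.14 0 0 0 0; -0.18 0.016 -0.285 0 0 0 0; -0.18 0.016 -0.285 0 0 0 0; -0.14 0.01 -0.285 0 0 0 0; -0.1 0.005 -0.285 0 0 0 0;-0.06 -0.002 -0.285 0 0 0 0; -0.03 -0.007 -0.285 0 0 0 0; 0 -0.01 -0.285 0 0 0 0; 0.015 -0.012 -0.28 0 0 0 0;0.015 -0.012 -0.28 0 0 0 0'
python3 - <<'E'
from h import *
im=vision.read_camera("wrist");cv2.imwrite("pics/w7.png",im[:,:,::-1])
E
```

```text
clock: 7.8
tcp_pos: [0.4006, -0.2022, 0.1406]
eef_rot: [[0.223, -0.143, -0.964], [-0.022, -0.99, 0.142], [-0.975, -0.011, -0.224]]
wrist_force: [-97.3, -25.7, 50.7]
grip_width: 0.0001
```

View pics/w7.png

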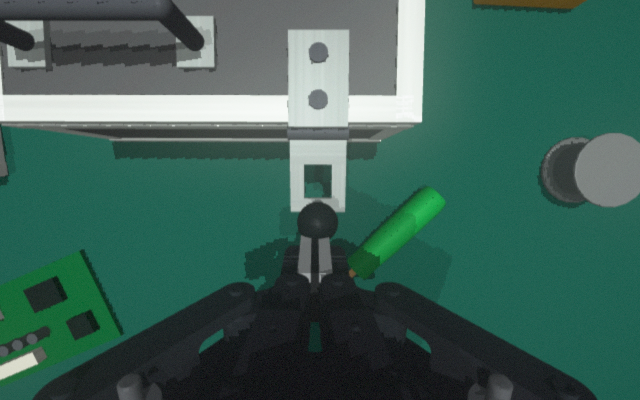

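The wrist force is near 97 N, so the fingers are jammed against something and the hasp did not turn. I'm backing straight off.

```bash
python3 -m jog '-0.1 0.015 0 0 0 0 0; -0.2 0.03 0 0 0 0 0; -0.2 0.03 0.1 0 0 0 0; -0.2 0.03 0.1 0 0 0 0'
python3 - <<'E'
from h import *
im=vision.read_camera("wrist");cv2.imwrite("pics/w8.png",im[:,:,::-1])
print(nets.mark_of("hasp_knob","wrist"))
im=vision.read_camera("scene");print(nets.mark_of("hasp_knob","scene"))
cv2.imwrite("pics/s8.png",cv2.resize(im[150:300,200:350,::-1],None,fx=4,fy=4,interpolation=cv2.INTER_CUBIC))
E
```

```text
clock: 8.35
tcp_pos: [0.3523, -0.1959, 0.1675]
eef_rot: [[0.227, -0.143, -0.963], [-0.025, -0.99, 0.141], [-0.973, -0.008, -0.229]]
wrist_force: [-0.8, -0.7, 0.2]
grip_width: 0.0001
[{'at': [131.7, 314.9], 'p': 0.78}]
[{'at': [184.5, 229.4], 'p': 0.53}]
```

View pics/w8.png

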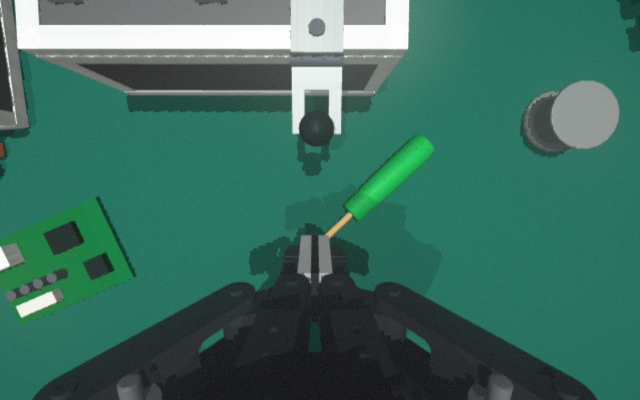

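View pics/s8.png

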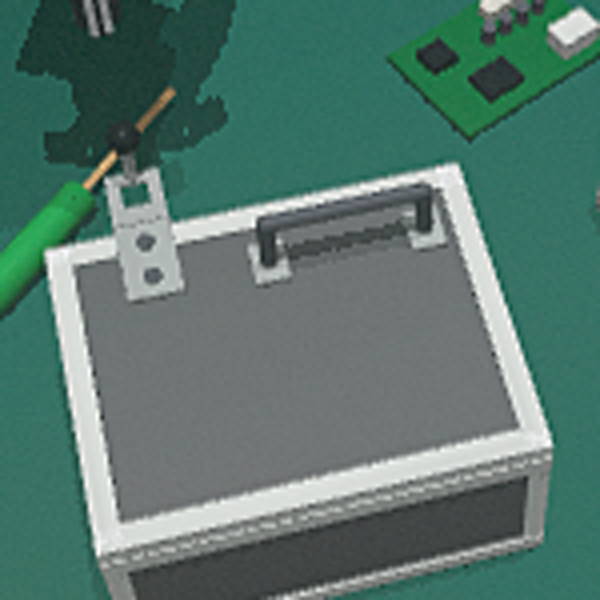

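Run:
```python
from h import *
o=dict(wrist=[128,316],scene=[150+137/4,200+123/4])
print(tri(*o.items()))
for off in (-.003,.0,.003):
  pin=np.array([.4275,-.2093,.073])+(.034+off)*X+.042*Z
  for t in np.arange(1.,2.1,.1):
    u=.034*np.cos(t)+.042*np.sin(t); z=.034*np.sin(t)-.042*np.cos(t)
    p=pin-u*X+z*Z
    print(off,round(t,2),p,[np.round(proj(c,p)-o[c],1) for c in o])
pin=np.array([.4275,-.2093,.073])+(.034)*X+.042*Z
for h in (.115,.118):
    print(proj("scene",[*pin[:2],h]))
# foot corners seen in scene & wrist
print("foot mid",tri(("scene",[150+178/4,200+131/4]),("wrist",[132,316])))
```

```text
[ 0.4146 -0.2042  0.1426]
-0.003 1.0 [ 0.405  -0.206   0.1209] [array([19.3,  5.6]), array([ 2.9, -0.6])]
-0.003 1.1 [ 0.4059 -0.2061  0.1263] [array([17.3,  5.7]), array([ 1.8, -0.8])]
-0.003 1.2 [ 0.4073 -0.2063  0.1315] [array([14.3,  5.8]), array([ 0.9, -1.1])]
-0.003 1.3 [ 0.4091 -0.2066  0.1365] [array([10.2,  5.9]), array([ 0.2, -1.2])]
-0.003 1.4 [ 0.4115 -0.2069  0.1414] [array([5.1, 6. ]), array([-0.3, -1.3])]
-0.003 1.5 [ 0.4143 -0.2074  0.1459] [array([-1.2,  6.2]), array([-0.6, -1.4])]
-0.003 1.6 [ 0.4176 -0.2078  0.1502] [array([-8.6,  6.3]), array([-0.6, -1.4])]
-0.003 1.7 [ 0.4213 -0.2084  0.1541] [array([-17. ,   6.5]), array([-0.4, -1.4])]
-0.003 1.8 [ 0.4253 -0.209   0.1577] [array([-26.5,   6.6]), array([ 0.1, -1.3])]
-0.003 1.9 [ 0.4297 -0.2096  0.1608] [array([-36.9,   6.7]), array([ 0.7, -1.2])]
-0.003 2.0 [ 0.4344 -0.2103  0.1634] [array([-48.1,   6.9]), array([ 1.6, -1. ])]
0.0 1.0 [ 0.408  -0.2064  0.1209] [array([14.5,  5.6]), array([ 3.8, -0.4])]
0.0 1.1 [ 0.4089 -0.2065  0.1263] [array([12.3,  5.7]), array([ 2.8, -0.6])]
0.0 1.2 [ 0.4102 -0.2067  0.1315] 
[... 914 characters left out ...]
 -0.2075  0.1365] [array([-0.3,  6. ]), array([ 2.2, -0.8])]
0.003 1.4 [ 0.4174 -0.2078  0.1414] [array([-5.8,  6.1]), array([ 1.7, -0.9])]
0.003 1.5 [ 0.4203 -0.2082  0.1459] [array([-12.4,   6.2]), array([ 1.5, -1. ])]
0.003 1.6 [ 0.4236 -0.2087  0.1502] [array([-20. ,   6.4]), array([ 1.4, -1. ])]
0.003 1.7 [ 0.4272 -0.2093  0.1541] [array([-28.8,   6.5]), array([ 1.6, -1. ])]
0.003 1.8 [ 0.4313 -0.2099  0.1577] [array([-38.6,   6.7]), array([ 2.1, -0.9])]
0.003 1.9 [ 0.4357 -0.2105  0.1608] [array([-49.3,   6.8]), array([ 2.8, -0.8])]
0.003 2.0 [ 0.4403 -0.2112  0.1634] [array([-60.8,   6.9]), array([ 3.7, -0.6])]
[207.7176 234.4937]
[206.9742 234.3267]
foot mid [ 0.4166 -0.2047  0.1055]
```

The jam force pointed along the ball–pin line: the fingertip pressed on the ball's upper rear, so the tip was too high. The pictures put the hasp at about 1.35–1.4 rad. I'll push again with the tips lower, behind the ball, rising along its arc, and check the force half-way.

```bash
python3 -m jog '0.02 0 -0.12 0 0 0 0; 0.05 -0.01 -0.198 0 0 0 0; 0.1 -0.02 -0.198 0 0 0 0; 0.14 -0.026 -0.198 0 0 0 0; 0.172 -0.032 -0.198 0 0 0 0; 0.186 -0.034 -0.17 0 0 0 0;0.186 -0.034 -0.17 0 0 0 0'
python3 - <<'E'
from h import *
im=vision.read_camera("wrist");cv2.imwrite("pics/w9.png",im[:,:,::-1])
E
```

```text
clock: 9.43
tcp_pos: [0.3979, -0.2034, 0.1237]
eef_rot: [[0.225, -0.142, -0.964], [-0.022, -0.99, 0.141], [-0.974, -0.01, -0.226]]
wrist_force: [-0.9, 1.0, -0.4]
grip_width: -0.0002
```

View pics/w9.png

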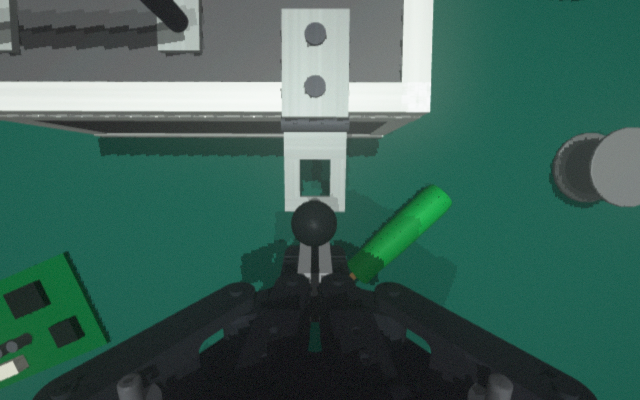

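The ball at (222,314) is now just ahead of the tips with no jam. I continue in small steps.

```bash
python3 -m jog '0.012 -0.003 0.018 0 0 0 0; 0.023 -0.006 0.033 0 0 0 0; 0.035 -0.008 0.045 0 0 0 0; 0.047 -0.01 0.056 0 0 0 0; 0.047 -0.01 0.056 0 0 0 0'
python3 - <<'E'
from h import *
im=vision.read_camera("wrist");cv2.imwrite("pics/w10.png",im[:,:,::-1])
E
```

```text
clock: 10.1
tcp_pos: [0.4088, -0.2054, 0.1375]
eef_rot: [[0.223, -0.142, -0.964], [-0.022, -0.99, 0.141], [-0.974, -0.011, -0.224]]
wrist_force: [-3.1, 1.6, 1.1]
grip_width: -0.0002
```

View pics/w10.png

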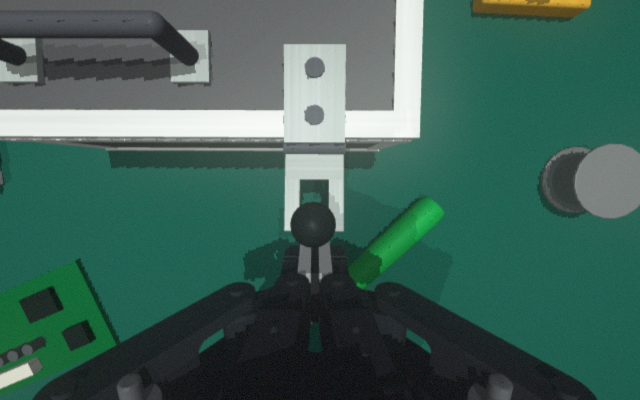

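It's working, with 3 N of contact; the knob at (224,313) now covers the slot. I continue.

```bash
python3 -m jog '0.014 -0.003 0.01 0 0 0 0; 0.027 -0.006 0.018 0 0 0 0; 0.04 -0.008 0.027 0 0 0 0; 0.054 -0.01 0.034 0 0 0 0; 0.07 -0.012 0.04 0 0 0 0; 0.07 -0.012 0.04 0 0 0 0'
python3 - <<'E'
from h import *
im=vision.read_camera("wrist");cv2.imwrite("pics/w11.png",im[:,:,::-1])
im=vision.read_camera("scene");print(nets.mark_of("hasp_knob","scene"))
cv2.imwrite("pics/s11.png",cv2.resize(im[150:300,200:350,::-1],None,fx=4,fy=4,interpolation=cv2.INTER_CUBIC))
E
```

```text
clock: 10.9
tcp_pos: [0.4222, -0.207, 0.1473]
eef_rot: [[0.216, -0.141, -0.966], [-0.018, -0.99, 0.14], [-0.976, -0.013, -0.217]]
wrist_force: [-31.9, 1.3, 33.3]
grip_width: 0.0002
[{'at': [188.9, 229.6], 'p': 0.56}]
```

View pics/w11.png

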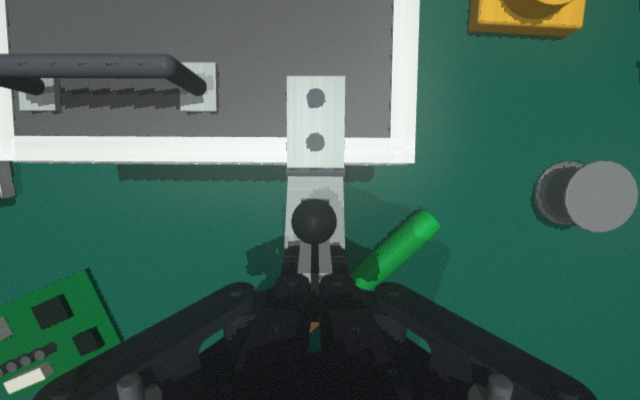

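View pics/s11.png

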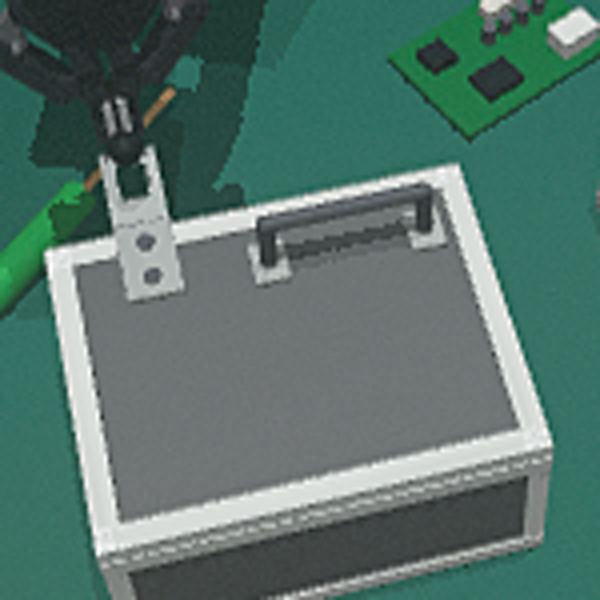

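The knob at (221,314) now lies well over the strap. The tips touch the strap foot (32 N), so I'll back off and measure the angle.

```bash
python3 -m jog '-0.08 0.012 0.01 0 0 0 0; -0.14 0.02 0.1 0 0 0 0; -0.14 0.02 0.35 0 0 0 0.3; -0.14 0.02 0.45 0 0 0 0.5;-0.14 0.02 0.45 0 0 0 0.5'
python3 - <<'E'
from h import *
im=vision.read_camera("wrist");cv2.imwrite("pics/w12.png",im[:,:,::-1])
print(nets.mark_of("hasp_knob","wrist"),nets.mark_of("lid_handle","wrist"))
im=vision.read_camera("scene");m=nets.mark_of("hasp_knob","scene");print(m,nets.mark_of("lid_handle","scene"))
cv2.imwrite("pics/s12.png",cv2.resize(im[150:300,200:350,::-1],None,fx=4,fy=4,interpolation=cv2.INTER_CUBIC))
pin=np.array([.4275,-.2093,.073])+(.034)*X+.042*Z
for t in np.arange(1.,2.3,.1):
    u=.034*np.cos(t)+.042*np.sin(t); z=.034*np.sin(t)-.042*np.cos(t)
    p=pin-u*X+z*Z
    print(round(t,2),p,[np.round(proj(c,p),1) for c in ("wrist","scene")])
E
```

```text
clock: 11.68
tcp_pos: [0.3892, -0.2033, 0.2627]
eef_rot: [[0.223, -0.141, -0.965], [-0.022, -0.99, 0.14], [-0.975, -0.01, -0.224]]
wrist_force: [-0.1, 0.1, -0.4]
grip_width: 0.0427
[{'at': [157.3, 312.5], 'p': 0.59}, {'at': [67.4, 179.2], 'p': 0.33}] [{'at': [68.5, 174.2], 'p': 0.64}]
[{'at': [189.5, 230.5], 'p': 0.65}] [{'at': [201.8, 284.9], 'p': 0.59}]
1.0 [ 0.408  -0.2064  0.1209] [array([189.3, 318.8]), array([188.1, 230.4])]
1.1 [ 0.4089 -0.2065  0.1263] [array([188.8, 318.8]), array([187. , 230.1])]
1.2 [ 0.4102 -0.2067  0.1315] [array([187.7, 318.8]), array([186.1, 229.9])]
1.3 [ 0.4121 -0.207   0.1365] [array([185.9, 318.8]), array([185.4, 229.7])]
1.4 [ 0.4145 -0.2074  0.1414] [array([183.5, 318.9]), array([184.9, 229.6])]
1.5 [ 0.4173 -0.2078  0.1459] [array([180.4, 318.9]), array([184.7, 229.6])]
1.6 [ 0.4206 -0.2083  0.1502] [array([176.6, 318.9]), array([184.7, 229.5])]
1.7 [ 0.4243 -0.2088  0.1541] [array([172.2, 318.9]), array([184.9, 229.6])]
1.8 [ 0.4283 -0.2094  0.1577] [array([167.2, 319. ]), array([185.3, 229.6])]
1.9 [ 0.4327 -0.2101  0.1608] [array([161.6, 319. ]), array([186. , 229.8])]
2.0 [ 0.4374 -0.2108  0.1634] [array([155.6, 319. ]), array([186.9, 229.9])]
2.1 [ 0.4422 -0.2115  0.1656] [array([149.1, 319.1]), array([188. , 230.2])]
2.2 [ 0.4473 -0.2122  0.1672] [array([142.2, 319.1]), array([189.4, 230.4])]
```

View pics/w12.png

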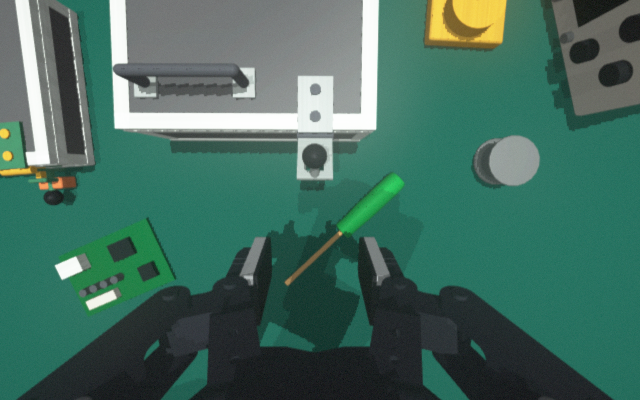

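View pics/s12.png

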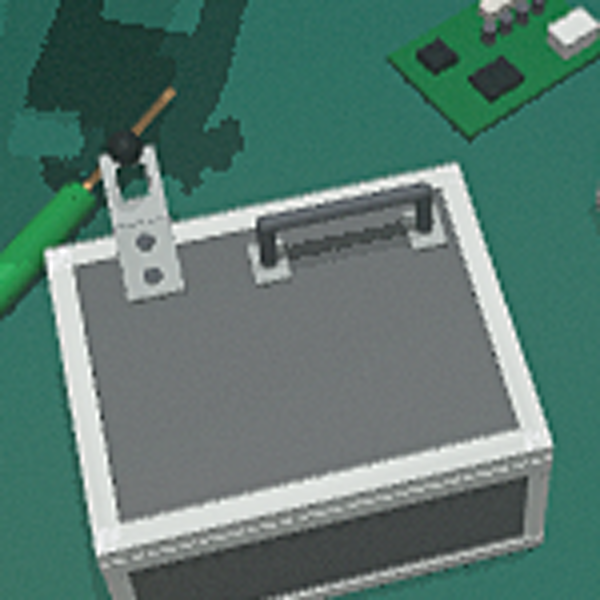

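The knob at wrist (157,315) and scene (187,231) fits a hasp angle of about 1.95 rad. The lid outline in the scene picture is unchanged, so the lid is still shut. Next, the handle: I work out its position and the pre-grasp.

```bash
cat >> h.py <<'E'
Rh=tool(-Z,X)
E
python3 - <<'E'
from h import *
h=np.array([.5213,-.113,.16])
print(proj("wrist",h),proj("scene",h),proj("top",h),atz("wrist",[70,178],.162))
delta(h-np.array([0,0,-.06]),Rh)
E
```

```text
[ 66.637  180.1729] [201.8991 284.4503] [209.1402 350.5522] [ 0.5183 -0.1116  0.162 ]
tcp [ 0.3867 -0.2017  0.2586] shift u [ 0.5384  0.3546 -0.1546] turn u [-0.1986  0.2339  1.9865]
```

```bash
python3 -m jog '0.05 0.03 0.05 -0.025 0.03 0.24 0.5; 0.1 0.06 0.05 -0.05 0.055 0.48 0.5; 0.15 0.1 0.05 -0.07 0.085 0.72 0.5; 0.2 0.15 0.05 -0.099 0.117 0.96 0.5; 0.2 0.15 0.05 -0.099 0.117 0.993 0.5;0.2 0.15 0.05 -0.099 0.117 0.993 0.5' 60
python3 - <<'E'
from h import *
h=np.array([.5213,-.113,.16])
delta(h-np.array([0,0,-.06]),Rh)
E
```

```text
clock: 12.72
tcp_pos: [0.4366, -0.1639, 0.2701]
eef_rot: [[0.11, 0.597, -0.795], [0.037, -0.801, -0.597], [-0.993, 0.036, -0.11]]
wrist_force: [0.7, -0.0, 0.4]
grip_width: 0.0428
tcp [ 0.4366 -0.1639  0.2701] shift u [ 0.3389  0.2035 -0.2006] turn u [-0.0996  0.1142  0.9937]
```

```bash
python3 -m jog '0.08 0.05 0 -0.025 0.03 0.24 0.5; 0.16 0.1 0 -0.05 0.057 0.48 0.5; 0.24 0.15 0 -0.075 0.085 0.72 0.5; 0.339 0.2 -0.1 -0.1 0.114 0.95 0.6; 0.339 0.204 -0.16 -0.1 0.114 0.994 0.6;0.339 0.204 -0.16 -0.1 0.114 0.994 0.6'
python3 - <<'E'
from h import *
im=vision.read_camera("wrist");cv2.imwrite("pics/w13.png",im[:,:,::-1])
m=nets.mark_of("lid_handle","wrist");print(m)
h=np.array([.5213,-.113,.16]);print(proj("wrist",h),sensors.observe()["joint_pos"])
if m: print(atz("wrist",m[0]["at"],.16))
delta(h-np.array([0,0,-.06]),Rh)
E
```

```text
clock: 13.48
tcp_pos: [0.5202, -0.1125, 0.2284]
eef_rot: [[-0.003, 0.989, -0.147], [0.001, -0.147, -0.989], [-1.0, -0.003, -0.0]]
wrist_force: [-1.0, 0.2, 1.0]
grip_width: 0.0517
[{'at': [204.6, 318.8], 'p': 0.75}]
[204.8245 313.6277] [-0.2361  0.2905  1.8336 -0.0001  1.0176 -0.0873]
[ 0.525  -0.1134  0.16  ]
tcp [ 0.5211 -0.1131  0.2302] shift u [ 0.001   0.0005 -0.0406] turn u [ 0.0001 -0.0001  0.0021]
```

View pics/w13.png

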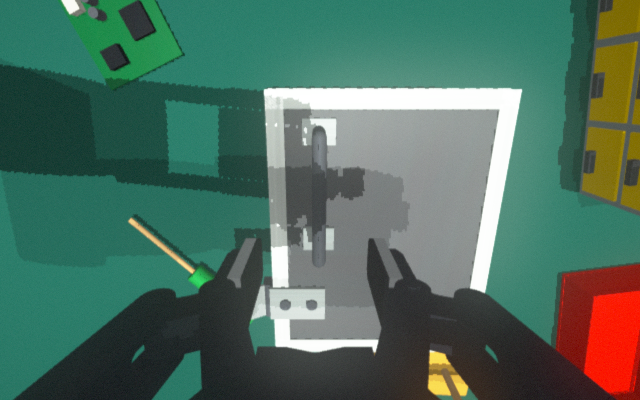

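The bar runs down column 319, rows 127–265, about 3 mm further in x than I assumed. I'm descending over it.

```bash
python3 -m jog '0.012 0 -0.15 0 0 0 0.6; 0.013 0 -0.3 0 0 0 0.6; 0.013 0 -0.37 0 0 0 0.6; 0.013 0 -0.37 0 0 0 0.6; 0.013 0 -0.37 0 0 0 0; 0.013 0 -0.37 0 0 0 0; 0.013 0 -0.37 0 0 0 0; 0.013 0 -0.37 0 0 0 0;0.013 0 -0.37 0 0 0 0' 60
python3 - <<'E'
from h import *
im=vision.read_camera("wrist");cv2.imwrite("pics/w14.png",im[:,:,::-1])
r=np.array([-.15,.05])
t0=.05/.25
for d in range(0,81,10):
    t=np.radians(d);x=r[0]*np.cos(t)+r[1]*np.sin(t)-r[0];z=-r[0]*np.sin(t)+r[1]*np.cos(t)-r[1]
    print(d,(x*X+z*Z)/.25)
E
```

```text
clock: 14.7
tcp_pos: [0.5229, -0.1129, 0.1387]
eef_rot: [[-0.003, 0.989, -0.148], [0.0, -0.148, -0.989], [-1.0, -0.003, 0.0]]
wrist_force: [-7.4, 0.4, 10.1]
grip_width: 0.008
0 [0. 0. 0.]
10 [ 0.0434 -0.0064  0.1012]
20 [ 0.1035 -0.0153  0.1932]
30 [ 0.1784 -0.0264  0.2732]
40 [ 0.266  -0.0394  0.3389]
50 [ 0.3636 -0.0538  0.3882]
60 [ 0.4681 -0.0693  0.4196]
70 [ 0.5764 -0.0854  0.4322]
80 [ 0.6853 -0.1015  0.4256]
```

View pics/w14.png

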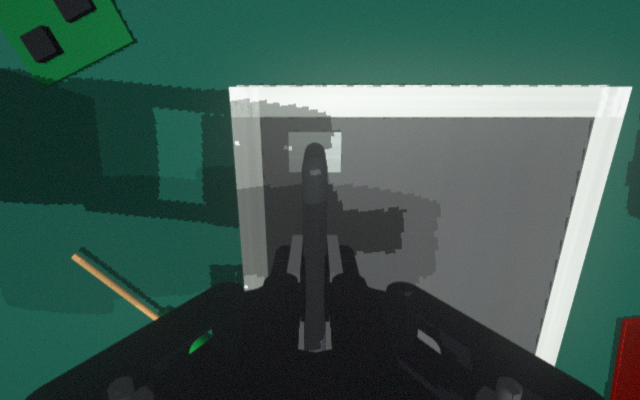

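The bar is held at column 315 (8 mm width). I'll raise the lid along its arc, first to about 30°.

```bash
python3 -m jog '0.009 -0.001 0.025 0 0 0 0; 0.019 -0.003 0.051 0 0 0 0; 0.031 -0.005 0.077 0 0 0 0; 0.043 -0.006 0.101 0 0 0 0; 0.072 -0.011 0.148 0 0 0 0; 0.103 -0.015 0.193 0 0 0 0; 0.139 -0.021 0.235 0 0 0 0; 0.178 -0.026 0.273 0 0 0 0;0.178 -0.026 0.273 0 0 0 0' 80
python3 - <<'E'
from h import *
im=vision.read_camera("scene");cv2.imwrite("pics/s15.png",cv2.resize(im[80:320,150:400,::-1],None,fx=2.5,fy=2.5))
E
```

```text
clock: 15.88
tcp_pos: [0.5678, -0.1196, 0.2096]
eef_rot: [[-0.003, 0.989, -0.148], [-0.0, -0.148, -0.989], [-1.0, -0.003, 0.0]]
wrist_force: [-10.8, 0.0, 9.9]
grip_width: 0.0074
```

View pics/s15.png

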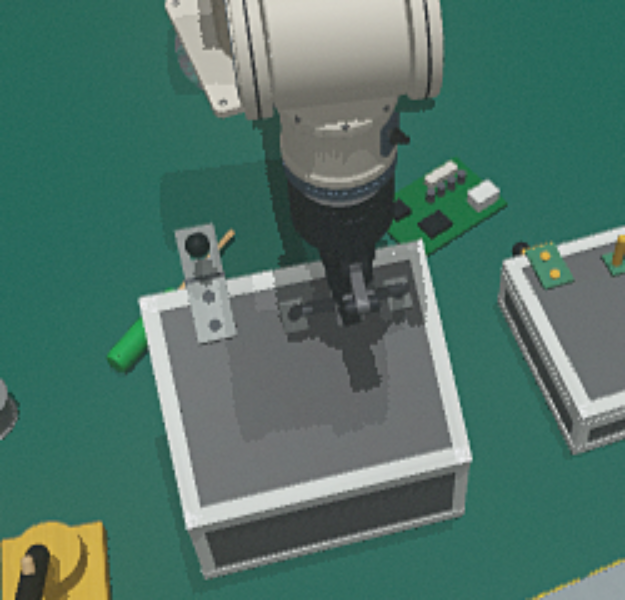

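The lid is raised about 30° with the hasp still up and small forces. Now on to about 78°.

```bash
python3 -m jog '0.043 -0.006 0.035 0 0 0 0; 0.088 -0.013 0.066 0 0 0 0; 0.136 -0.02 0.092 0 0 0 0; 0.185 -0.027 0.115 0 0 0 0; 0.237 -0.035 0.132 0 0 0 0; 0.29 -0.043 0.146 0 0 0 0; 0.344 -0.051 0.154 0 0 0 0; 0.398 -0.059 0.159 0 0 0 0; 0.45 -0.067 0.158 0 0 0 0; 0.49 -0.073 0.155 0 0 0 0; 0.49 -0.073 0.155 0 0 0 0;0.49 -0.073 0.155 0 0 0 0'
python3 - <<'E'
from h import *
im=vision.read_camera("scene");cv2.imwrite("pics/s16.png",cv2.resize(im[80:320,150:400,::-1],None,fx=2.5,fy=2.5))
im=vision.read_camera("wrist");cv2.imwrite("pics/w16.png",im[:,:,::-1])
E
```

```text
clock: 17.42
tcp_pos: [0.6932, -0.1383, 0.2515]
eef_rot: [[0.005, 0.989, -0.148], [-0.002, -0.148, -0.989], [-1.0, 0.005, 0.001]]
wrist_force: [1.8, -1.6, 5.3]
grip_width: 0.0072
```

View pics/s16.png

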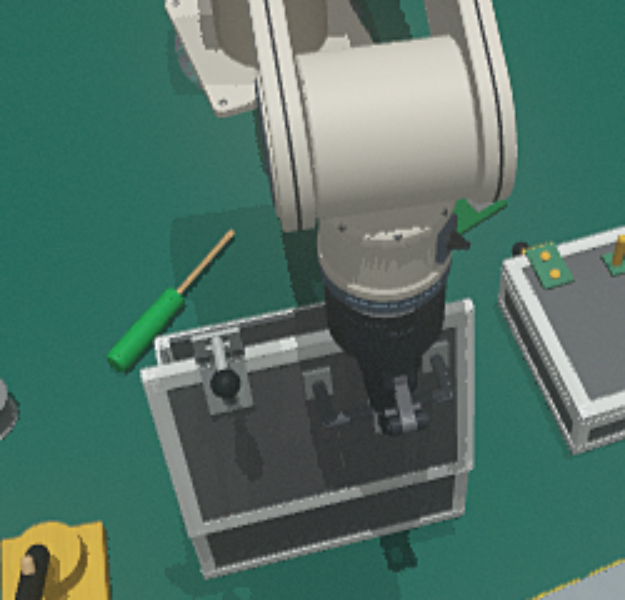

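View pics/w16.png

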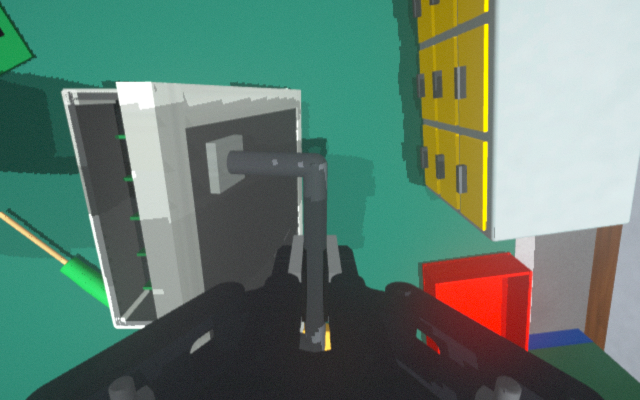

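The lid stands about 80° open and the hasp knob is on its outer side. I'm opening the fingers a little and checking before lifting off.

```bash
python3 -m jog '0 0 0 0 0 0 0.3; 0 0 0 0 0 0 0.3; 0 0 0 0 0 0 0.3;0 0 0.03 0 0 0 0.3; 0 0 0.06 0 0 0 0.3; 0 0 0.1 0 0 0 0.3'
```

```text
clock: 18.27
tcp_pos: [0.6931, -0.1383, 0.2771]
eef_rot: [[0.005, 0.989, -0.148], [-0.002, -0.148, -0.989], [-1.0, 0.006, 0.001]]
wrist_force: [0.7, -0.2, -0.2]
grip_width: 0.0257
```

```bash
python3 -m jog '0 0 0.1 0 0 0 0.3; 0 0 0.25 0 0 0 0.3; 0 0 0.45 0 0 0 0.3; 0 0 0.6 0 0 0 0.3; 0 0 0.6 0 0 0 0.3; 0 0 0.6 0 0 0 0.3'
python3 - <<'E'
from h import *
im=vision.read_camera("scene");cv2.imwrite("pics/s17.png",cv2.resize(im[80:320,150:400,::-1],None,fx=2.5,fy=2.5))
im=vision.read_camera("wrist");cv2.imwrite("pics/w17.png",im[:,:,::-1])
m=nets.mark_of("lid_handle","scene");print(m,nets.mark_of("hasp_knob","scene"),nets.mark_of("lid_handle","wrist"))
h=np.array([.5235,-.113,.16]);hg=h+.15*X-.05*Z
for d in range(50,101,5):
    t=np.radians(d);p=hg+(-.15*np.cos(t)+.05*np.sin(t))*X+(.15*np.sin(t)+.05*np.cos(t))*Z
    print(d,proj("scene",p),proj("wrist",p))
E
```

```text
clock: 19.02
tcp_pos: [0.6928, -0.1382, 0.427]
eef_rot: [[0.005, 0.989, -0.148], [-0.001, -0.148, -0.989], [-1.0, 0.005, 0.001]]
wrist_force: [0.1, 0.3, -1.0]
grip_width: 0.0255
[{'at': [243.0, 303.7], 'p': 0.71}] [{'at': [233.5, 239.5], 'p': 0.9}] [{'at': [173.0, 313.7], 'p': 0.58}]
50 [211.3279 293.8012] [172.2354 233.953 ]
55 [215.5067 295.3927] [173.2718 246.0392]
60 [220.2774 297.0795] [174.0504 258.9969]
65 [225.6111 298.8474] [174.549  272.6132]
70 [231.4689 300.6799] [174.7529 286.6469]
75 [237.8019 302.5588] [174.6557 300.839 ]
80 [244.5516 304.4641] [174.26   314.9246]
85 [251.6501 306.3745] [173.5771 328.6453]
90 [259.0217 308.2679] [172.6264 341.7611]
95 [266.5835 310.1215] [171.4339 354.0601]
100 [274.2479 311.913 ] [170.0305 365.3661]
```

View pics/s17.png

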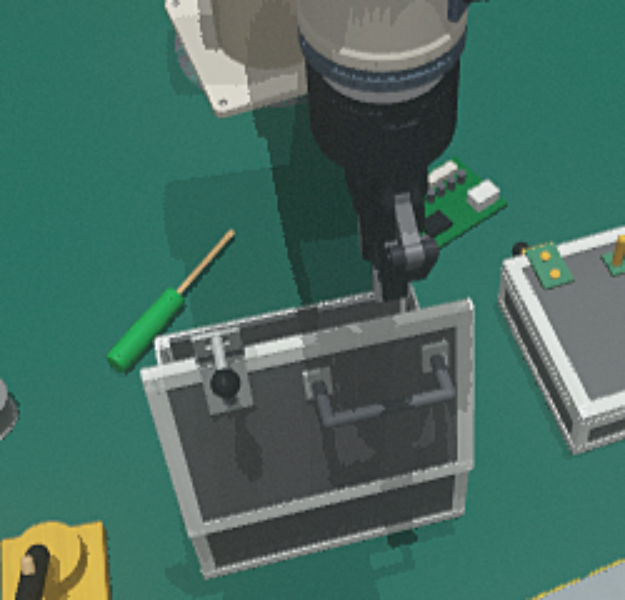

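View pics/w17.png

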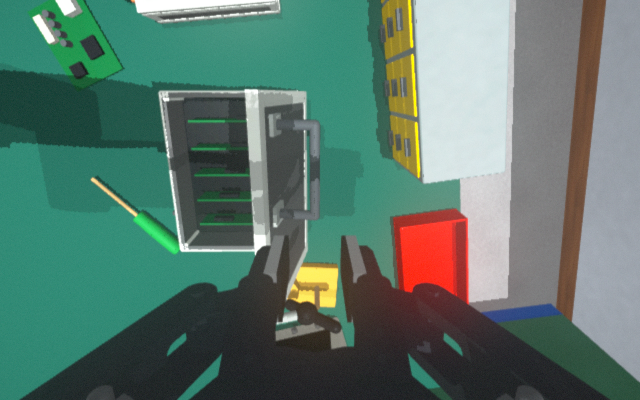

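Both pictures agree: the lid stands at about 79–80° by itself, the hasp is still folded out, and the gripper is well clear above. I'm handing in.

Run:
```python
from h import *
print(order.job_done())
```

```text
the job is handed in; nothing more can be done
None
```

The taller case is open: I flipped its hasp up first with the lid still shut, then raised the lid to about 80° and let go. I handed the job in at about 19 s; it reports no verdict.

**Hasp:** It ended at about 1.95 rad on the wrist camera. The scene camera agrees only loosely, because it sees little change near that angle. The lid outline had not moved at that point.

**Lid:** After release, the scene and wrist views both put it at 79–80°, about 1.39 rad, standing by itself. I took only one set of pictures after letting go, so I did not check for slow drift. The hasp was still swung out, and the gripper was about 15 cm above the handle with the wrist force near zero.

**What went wrong on the way:**
- The pinched knob slipped out of the fingers at roughly 1.4 rad.
- My first push to swing it further was too high and jammed against the ball. It peaked at a measured wrist force of about 112 N, close to the 120 N limit. That figure was read only at the end of the move, so a higher peak in between is possible.
- The second, lower push worked, but it ended against the strap foot at about 46 N.

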